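# Shut the guard on the welded tube, open the guard on the next pipe

### The job

In the two-bay rack on the welding table both sliding guard doors have been left half-way. The square tube has just been welded and must cool behind its guard: slide the door of its bay fully shut. The round pipe is to be worked on next: slide the door of its bay fully open. Leave the tube and the pipe where they are.

Things in the scene. Friction and masses are not known exactly. Their poses are not given: they have to be found in the camera images.
- rack: Fixed two-bay sheet-steel rack, open on top, 89 mm high. Origin: centre of its underside, on the table; z up, x away from the doors, y to the left seen from the robot. Bays behind the doors: left y 0.002 to 0.122, right y -0.122 to -0.002, both x -0.055 to 0.065, floor 5 mm thick. The doors run along y in one 492 mm track across the front at x = -0.070, between end posts.
- left_door (a joint): Left guard door, an upright steel frame with green window, 124 x 92 mm high. 0 = fully shut over the left bay, 0.110 m = fully open (slid to the rack's +y); stays where left, slides with about 2 N. Handle: black upright block on its top edge, 14 mm along the track, 24 mm across, 103 to 142 mm above the table, centred at x = -0.070, y = 0.062 + value in the rack's frame; grip at z = 0.125.
- right_door (a joint): Right guard door, mirror image of the left one: 0 = fully shut over the right bay, 0.110 m = fully open (slid to the rack's -y); stays where left, slides with about 2 N. Same black handle, centred at x = -0.070, y = -(0.062 + value) in the rack's frame, 103 to 142 mm above the table; grip at z = 0.125.
- pipe: Round steel pipe offcut, 43 mm in diameter, 56 mm high, standing on end in one bay of the rack; which bay varies. Origin: centre of its underside. A loose bolt or nut also lies in each bay and does not matter.
- tube: Square steel tube offcut, 30 x 75 x 30 mm, lying in the other bay, its length (own y) roughly along the track. Origin: centre of its underside.
Things that resemble listed ones, but are neither listed nor needed, are in the scene too. What is shaped like the tube but blue is not meant. What is shaped like the pipe but turquoise is not meant.

How it is judged:
By the outcome, as a careful person would: the job done as asked, in the order asked, and still so for the second after the job is handed in, with the robot touching nothing.
It also fails if it takes over 40 s, if anything falls off the work surface, if the arm or the gripper's body presses on something with over 40 N, if the wrist force passes 120 N, or if a joint passes its speed limit or range.

### The arm

A 7-joint arm with a two-finger parallel gripper is mounted at the origin on a cart in front of the work surface, level with it; the furniture and walls round the work are solid. World frame = base frame: x ahead of the robot, y to its left, z up, the work surface at z = 0. Lengths are in m, angles in rad, forces in N, time in s.
With the tool pointing down it reaches from about 0.4 to 0.85 m from the base axis. Payload 4.5 kg.
Tool frame: the origin (TCP) lies on the centre line of the jaws, within the pads' length; the fingertips stand r.tips_ahead ahead of it and the grasp point (between the pads) is the TCP (r.tips_ahead is the distance from the TCP to the fingertips, in m); z points along the fingers, y is the direction in which the jaws open and shut (so a half turn about z gives the same grasp; the last joint's range is limited). The gripper opens to 88 mm and grips with 3 to 60 N. Pads are 18 mm wide; open, the fingers measure 123 mm over their backs; the gripper's body (75 mm by 187 mm) begins 45 mm behind the grasp point.
Start: joints at [1.264, 0.689, -0.195, 1.565, 0.157, 0.902, -0.215], TCP at [0.209, -0.589, 0.258] pointing down, gripper open.
Joint ranges: [-3.01, 3.01], [-0.46, 2.08], [-1.47, 1.51], [0.13, 2.56], [-1, 4.14], [0.04, 2.09], [-2.66, 2.66]. Speed limits (rad/s): [2.57, 2.57, 3.14, 3.14, 3.14, 3.14, 3.14].

### API

Orientations are given as a unit quaternion [x, y, z, w].
In Python, from plant import r gives the robot as it stands.
- The arm moves only by the shell command python3 -m inch 'ROWS' [FORCE]. ROWS is JSON, a list of rows, each a list of 5 numbers: the shift along the world's x, y, z in units of 25 mm (1.0 is 25 mm), then the turn about the world's z in units of 6 degrees (1.0 is 6 degrees), then the finger opening in mm, from 0 to 88.1. A call has 1 to 5 rows; each row shifts and turns the commanded pose from where the row before left it; what a row does not reach is not made up. A row lasts 1/10 s, in which the tool goes at most 50 mm and 8.59 degrees, less where a joint would pass 70% of its speed; a pose out of reach is approached as far as the arm can. A call is refused whole if a number of a shift passes 1 or a number of a turn 1, either way. A call with a gripper value outside its range is refused whole. The fingers move at their own pace and stop on an object; FORCE is the grip in N (left out, the last holds). Time passes only in rows, so rows that do not move let the fingers close. It gives the time, the measured TCP pose, the force and the opening at its end, in the units of the state.
- r.get_state(): the state, without advancing time (a new reading comes with each control period).
- r.snapshot(name): name is "scene" or "top"; returns a dict with "pixels" (400x640x3 uint8, red, green, blue), "range_z" (400x640 float32, m along the optical axis (not along the pixel's ray), 0 where there is no reading), "K" (3x3 intrinsics, pixels), "k1" (the pictures are not rectified: a ray, as slopes to the right and down, at radius r is drawn at 1 + k1 r^2 times it, then the intrinsics apply), "position" and "attitude" of the camera in the world. Camera axes: x right, y up, looking along -z (the intrinsics and any distortion apply to the point x, -y, -z); pixel columns grow to the right and rows downward; lengths in m; the calibration is good to about 2 mm. A picture is of the moment at which its call begins.
- r.finish_job(): hands the job in, once; it reports no verdict.
The state is a dict: "clock": time; "q": joint angles; "qd": joint speeds; "joint_torque": joint torques, N m; "tool_pos": TCP position; "eef_rot": TCP orientation; "contact_force": force on the tool from outside, world axes, zero at the start; "moment": the same for the moment, N m; "opening": opening from 0.0 (shut) to 1.0 (fully open).
Only numpy, scipy, OpenCV 4.12 (cv2) and the standard library are available. Lean on these libraries where they do the work, as an engineer would, in place of code of your own. Each camera call takes 0.05 s, during which the arm holds its last target. There are 200 camera calls.

## Working session

There is one attempt and no reset: what is moved stays moved. The work goes in short steps, Python scripts to look and compute and a shell command to move; the robot and the scene stay as the last step left them, time stands still between calls to the robot, and variables do not carry over. Pictures are saved under pics/ and viewed, about 8 in all and at most 12, crops included, and the job is handed in when it is done.

```bash
ls; mkdir -p pics
python3 - <<'E'
from plant import r
import cv2,pickle
print(r.get_state(), r.tips_ahead)
for n in("scene","top"):
    s=r.snapshot(n); pickle.dump(s,open(n+".pkl","wb"))
    cv2.imwrite(f"pics/{n}1.png",s["pixels"][:,:,::-1]); print(n,s["K"],s["k1"],s["position"],s["attitude"])
E
```

```text
pics
{'clock': 0.0, 'q': array([ 1.26378202,  0.69000334, -0.19451329,  1.56634245,  0.15728522,
        0.90248792, -0.21511615]), 'qd': array([ 9.94932341e-04, -1.75224949e-04,  2.97816482e-06, -6.72687301e-04,
       -9.47056366e-04,  1.62342298e-04,  7.24765724e-04]), 'joint_torque': array([-9.68853601e-05, -5.27561152e+01, -1.26654770e+00, -1.53427541e+01,
       -5.25330228e-02,  6.67869084e-03,  1.54493414e-04]), 'tool_pos': array([ 0.20866818, -0.58850252,  0.25689832]), 'eef_rot': array([ 9.85510431e-01,  1.69612303e-01, -2.15725967e-04, -9.00041249e-04]), 'contact_force': array([-0.31401332,  0.65028154, -0.30305277]), 'moment': array([-0.01669208, -0.01816757,  0.00763946]), 'opening': 0.9997029964643718} 0.019
scene [[441.03612256   0.         317.57831016]
 [  0.         441.03612256 200.68708575]
 [  0.           0.           1.        ]] -0.04150169448554182 [ 0.93584274 -0.30138798  0.66277423] [0.33069979 0.1674533  0.42105393 0.8278349 ]
top [[496.56175717   0.         325.93938326]
 [  0.         496.56175717 196.28731775]
 [  0.           0.           1.        ]] 0.03671095872562036 [0.41782927 0.03099497 0.88680334] [ 0.02938349 -0.02358006 -0.69822209  0.71488916]
```

View pics/scene1.png

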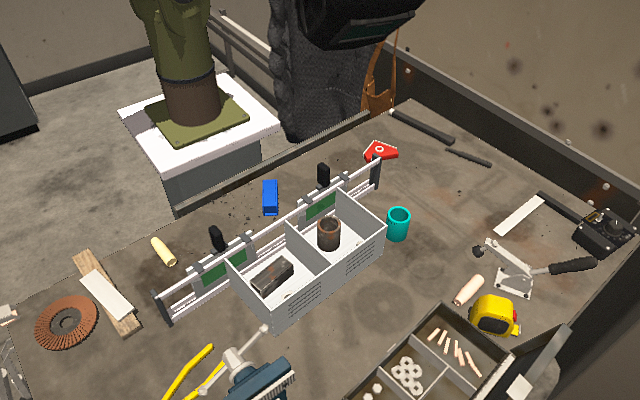

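View pics/top1.png

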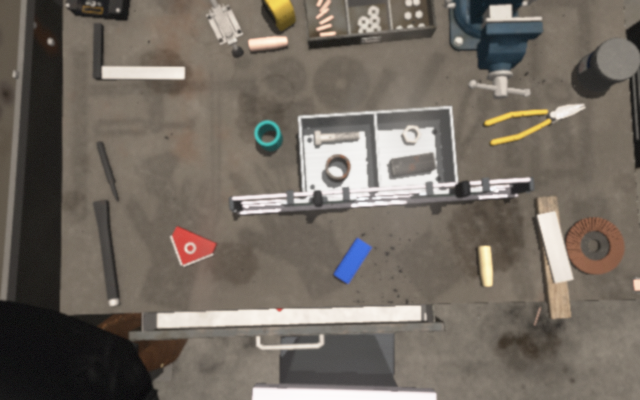

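The pipe (top view, pixel 337,168) is in the left bay and the tube (412,165) in the right one. The left handle is near (317,198) and the right near (462,187). So both doors have to go toward +y, the right one first.

```bash
cat > h.py <<'E'
import numpy as np,cv2
from scipy.spatial.transform import Rotation as R
def cloud(s):
    K,k=s["K"],s["k1"]; v,u=np.mgrid[:400,:640]
    d=np.stack([(u-K[0,2])/K[0,0],(v-K[1,2])/K[1,1]],-1); p=d.copy()
    for _ in range(8): p=d/(1+k*(p**2).sum(-1,keepdims=True))
    z=s["range_z"][...,None]
    c=np.concatenate([p*z,z],-1)*[1,-1,-1]
    w=R.from_quat(s["attitude"]).apply(c.reshape(-1,3)).reshape(400,640,3)+s["position"]
    w[s["range_z"]==0]=np.nan
    return w
def measure(s):
    w=cloud(s); x,y,z=np.moveaxis(w,-1,0)
    roi=(x>.25)&(x<.7)&(abs(y)<.45)
    out={}
    m=(roi&(z>.115)&(z<.16)).astype(np.uint8)
    n,l,st,c=cv2.connectedComponentsWithStats(m)
    for i in range(1,n):
        if st[i,4]>15:
            P=w[l==i]; print("high",st[i],c[i].round(),np.median(P,0).round(4),P.min(0).round(3),P.max(0).round(3))
    return w,roi
E
python3 - <<'E'
import pickle,numpy as np,cv2
from h import *
for n in("top","scene"):
    s=pickle.load(open(n+".pkl","rb")); print(n); w,roi=measure(s)
    z=w[...,2]; print("table z",np.nanmedian(z[roi&(z<.03)]))
    m=(roi&(z>.075)&(z<.1)).astype(np.uint8)
    k,l,st,c=cv2.connectedComponentsWithStats(m)
    for i in range(1,k):
        if st[i,4]>60:
            P=w[l==i]; print("rim",st[i],c[i].round(),np.median(P[:,2]).round(4),[np.round(a,4) for a in cv2.minAreaRect(P[:,:2].astype(np.float32))])
E
```

```text
top
high [457 181  14  17 200] [464. 189.] [ 0.49   -0.1691  0.139 ] [ 0.479 -0.179  0.115] [ 0.502 -0.164  0.144]
high [312 190  10  17 146] [317. 198.] [0.4709 0.0512 0.1398] [0.459 0.045 0.117] [0.483 0.059 0.143]
table z -0.0007458106225034511
rim [482  62  32  36 732] [499.  78.] 0.0903 [array([ 0.6741, -0.2344]), array([0.0527, 0.0524]), np.float64(88.9783)]
rim [ 228  106  230  106 2792] [361. 167.] 0.0857 [array([0.5423, 0.0156]), array([0.148 , 0.3742]), np.float64(5.5335)]
rim [470 178  65  15 492] [500. 184.] 0.0883 [array([ 0.5026, -0.2436]), array([0.0221, 0.1025]), np.float64(2.0212)]
scene
high [317 162  13  19 198] [323. 171.] [0.4774 0.0453 0.1337] [0.461 0.041 0.115] [0.485 0.056 0.143]
high [208 225  16  22 224] [215. 235.] [ 0.4996 -0.176   0.1368] [ 0.48  -0.182  0.115] [ 0.506 -0.167  0.144]
table z 0.00010354463360728872
rim [ 149  152  239  163 4136] [281. 240.] 0.0849 [array([ 0.5485, -0.0458]), array([0.1484, 0.4918]), np.float64(4.9152)]
rim [221 338  38  47 849] [238. 362.] 0.0916 [array([ 0.6737, -0.2406]), array([0.0494, 0.0583]), np.float64(53.7326)]
```

```bash
python3 -m inch '[[0.66,0.98,0,-0.5,70],[0.66,0.98,0,-0.5,70],[0.66,0.98,0,-0.5,70],[0.66,0.98,0,-0.5,70],[0.66,0.98,0,-0.4,70]]'
python3 -m inch '[[0.66,0.98,0,0,70],[0.66,0.98,0,0,70],[0.66,0.98,0,0,70],[0.66,0.98,0,0,70],[0.66,0.98,0,0,70]]'
python3 -m inch '[[0.66,0.98,0,0,70],[0.66,0.98,0,0,70],[0.66,0.98,0,0,70],[0.66,0.98,0,0,70],[0.66,0.98,0,0,70]]'
python3 -m inch '[[0.7,0.95,0,0,70],[0.7,0.95,0,0,70],[0,0,0,0,70],[0,0,0,0,70]]'
```

```text
clock: 0.6
tool_pos: [0.2918, -0.4653, 0.2574]
eef_rot: [0.999, 0.044, -0.0, -0.0]
contact_force: [-0.0, 0.1, 0.2]
opening: 0.789
clock: 1.1
tool_pos: [0.3743, -0.3428, 0.2575]
eef_rot: [0.999, 0.045, -0.0, -0.0]
contact_force: [0.8, -0.9, -1.2]
opening: 0.793
clock: 1.6
tool_pos: [0.4568, -0.2204, 0.2575]
eef_rot: [0.999, 0.045, -0.0, -0.0]
contact_force: [0.4, -0.7, 0.4]
opening: 0.795
clock: 2.0
tool_pos: [0.4912, -0.1737, 0.2574]
eef_rot: [0.999, 0.045, -0.001, -0.0]
contact_force: [0.2, -0.8, 0.2]
opening: 0.796
```

```bash
python3 -m inch '[[0,0,-1,0,60],[0,0,-1,0,60],[0,0,-1,0,60],[0,0,-1,0,60],[0,0,-0.7,0,60]]'
python3 -m inch '[[0,0,-0.6,0,60],[0,0,0,0,60],[0,0,0,0,60]]'
python3 - <<'E'
from plant import r
import cv2,pickle
from h import *
o=[]
for n in("scene","top"):
    s=r.snapshot(n); pickle.dump(s,open(n+"2.pkl","wb"))
    im=s["pixels"][:,:,::-1]
    o.append(cv2.resize(im[130:330,120:400] if n=="scene" else im[90:290,260:540],None,fx=1.4,fy=1.4))
cv2.imwrite("pics/pre.png",np.hstack(o))
E
```

```text
clock: 2.5
tool_pos: [0.4897, -0.1757, 0.1387]
eef_rot: [0.999, 0.043, -0.001, 0.0]
contact_force: [-0.2, 0.6, 0.1]
opening: 0.684
clock: 2.8
tool_pos: [0.4907, -0.1752, 0.1254]
eef_rot: [0.999, 0.044, -0.0, 0.0]
contact_force: [-0.3, 0.5, 1.3]
opening: 0.681
```

View pics/pre.png

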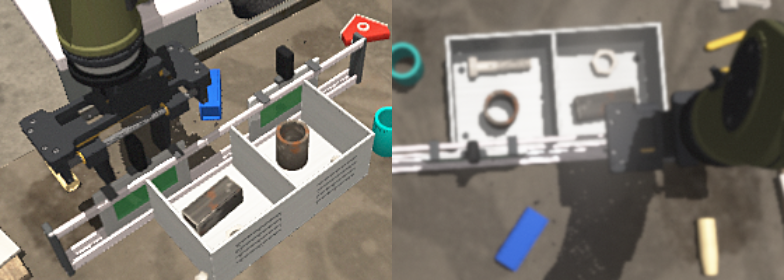

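The fingers straddle the right handle (left half of the crop, near 150,150), with no contact. I'll close on it.

```bash
python3 -m inch '[[0,0,0,0,10],[0,0,0,0,10],[0,0,0,0,10],[0,0,0,0,10],[0,0,0,0,10]]' 15
python3 -m inch '[[0,0,0,0,10],[0,0,0,0,10]]'
```

```text
clock: 3.4
tool_pos: [0.4915, -0.174, 0.1253]
eef_rot: [0.999, 0.045, 0.0, 0.0]
contact_force: [-0.1, -0.9, 0.3]
opening: 0.252
clock: 3.6
tool_pos: [0.4914, -0.1738, 0.1252]
eef_rot: [0.999, 0.045, -0.0, -0.0]
contact_force: [-0.2, 1.8, 1.4]
opening: 0.16
```

Gripped at 14 mm, which matches the handle. Now I'll slide it toward shut, about 57 mm along (-0.09, 0.996).

```bash
python3 -m inch '[[-0.036,0.4,0,0,10],[-0.036,0.4,0,0,10],[-0.036,0.4,0,0,10],[-0.036,0.4,0,0,10],[0,0,0,0,10]]'
python3 -m inch '[[-0.018,0.2,0,0,10],[-0.009,0.1,0,0,10],[-0.009,0.1,0,0,10],[0,0,0,0,10]]'
python3 -m inch '[[-0.009,0.1,0,0,10],[0,0,0,0,10]]'
python3 -m inch '[[-0.009,0.1,0,0,10],[0,0,0,0,10]]'
```

```text
clock: 4.1
tool_pos: [0.4877, -0.1311, 0.1252]
eef_rot: [0.999, 0.046, -0.0, -0.001]
contact_force: [-0.3, 2.3, -0.2]
opening: 0.157
clock: 4.5
tool_pos: [0.487, -0.1238, 0.1252]
eef_rot: [0.999, 0.045, 0.0, -0.0]
contact_force: [1.0, 0.2, -1.2]
opening: 0.152
clock: 4.7
tool_pos: [0.4868, -0.1213, 0.1252]
eef_rot: [0.999, 0.045, 0.0, -0.0]
contact_force: [0.8, 0.5, -0.8]
opening: 0.159
clock: 4.9
tool_pos: [0.4866, -0.1187, 0.1253]
eef_rot: [0.999, 0.045, 0.0, -0.0]
contact_force: [0.9, -0.3, -1.2]
opening: 0.155
```

```bash
python3 -m inch '[[-0.009,0.1,0,0,10],[0,0,0,0,10]]'
python3 -m inch '[[-0.009,0.1,0,0,10],[0,0,0,0,10]]'
python3 - <<'E'
from plant import r
import cv2,pickle
from h import *
o=[]
for n in("scene","top"):
    s=r.snapshot(n); pickle.dump(s,open(n+"3.pkl","wb"))
    im=s["pixels"][:,:,::-1]
    o.append(cv2.resize(im[130:330,120:400] if n=="scene" else im[90:290,260:540],None,fx=1.4,fy=1.4))
cv2.imwrite("pics/mid.png",np.hstack(o))
E
```

```text
clock: 5.1
tool_pos: [0.4864, -0.1161, 0.1252]
eef_rot: [0.999, 0.045, 0.0, -0.0]
contact_force: [0.9, -1.0, -1.5]
opening: 0.154
clock: 5.3
tool_pos: [0.4861, -0.1136, 0.1252]
eef_rot: [0.999, 0.045, 0.0, -0.0]
contact_force: [1.6, 0.3, -1.7]
opening: 0.155
```

View pics/mid.png

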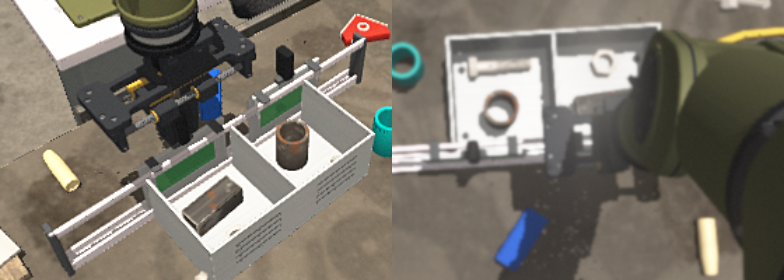

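The door is following the gripper and nearly covers its bay. I'll keep stepping until it hits the stop.

```bash
for i in 1 2 3; do python3 -m inch '[[-0.009,0.1,0,0,10],[0,0,0,0,10]]' | egrep 'tool_pos|contact'; done
```

```text
tool_pos: [0.486, -0.1118, 0.1253]
contact_force: [0.8, -1.6, -2.1]
tool_pos: [0.4859, -0.1117, 0.1253]
contact_force: [2.7, -7.8, -4.3]
tool_pos: [0.4859, -0.1116, 0.1253]
contact_force: [2.8, -12.7, -5.9]
```

The stop was reached at y = -0.1117, after 62 mm of travel. I'll ease the pressure, release and lift.

```bash
python3 -m inch '[[0.013,-0.15,0,0,12],[0,0,0,0,25],[0,0,0,0,40],[0,0,0,0,50],[0,0,0,0,50]]'
python3 -m inch '[[0,0,0.7,0,60],[0,0,1,0,60],[0,0,1,0,60],[0,0,0.3,0,60],[0,0,0,0,60]]'
python3 - <<'E'
from plant import r
from h import *
import pickle
for n in("scene","top"):
    s=r.snapshot(n); pickle.dump(s,open(n+"4.pkl","wb")); print(n); measure(s)
E
```

```text
clock: 6.5
tool_pos: [0.4854, -0.1097, 0.1252]
eef_rot: [0.999, 0.045, -0.0, -0.0]
contact_force: [-0.6, 0.5, -0.2]
opening: 0.5
clock: 7.0
tool_pos: [0.4861, -0.1102, 0.201]
eef_rot: [0.999, 0.045, 0.001, 0.0]
contact_force: [0.4, 0.5, 0.6]
opening: 0.685
scene
high [317 162  13  19 197] [323. 171.] [0.4779 0.0453 0.1338] [0.462 0.041 0.115] [0.486 0.057 0.144]
high [241 206  15  21 216] [248. 216.] [ 0.4932 -0.1159  0.1361] [ 0.476 -0.121  0.115] [ 0.499 -0.106  0.144]
top
high [312 190  10  17 145] [317. 198.] [0.4709 0.0513 0.1401] [0.46  0.045 0.116] [0.484 0.059 0.145]
```

```bash
python3 -m inch '[[-0.08,0.92,0,0,60],[-0.08,0.92,0,0,60],[-0.08,0.92,0,0,60],[-0.08,0.92,0,0,60],[-0.08,0.92,0,0,60]]'
python3 -m inch '[[-0.08,0.9,0,0,60],[-0.08,0.9,0,0,60],[0,0,0,0,60],[0,0,0,0,60]]'
python3 -m inch '[[0,0,-1,0,60],[0,0,-1,0,60],[0,0,-1,0,60],[0,0,0,0,60],[0,0,0,0,60]]'
python3 -m inch '[[0,0,0,0,10],[0,0,0,0,10],[0,0,0,0,10],[0,0,0,0,10],[0,0,0,0,10]]' 15
python3 -m inch '[[0,0,0,0,10],[0,0,0,0,10]]'
```

```text
clock: 7.6
tool_pos: [0.4747, 0.0056, 0.1989]
eef_rot: [0.999, 0.045, -0.001, 0.0]
contact_force: [0.8, 0.3, 0.4]
opening: 0.682
clock: 8.0
tool_pos: [0.4711, 0.0494, 0.1994]
eef_rot: [0.999, 0.045, -0.001, 0.0]
contact_force: [-0.0, 0.6, 0.9]
opening: 0.68
clock: 8.5
tool_pos: [0.4715, 0.0483, 0.1251]
eef_rot: [0.999, 0.044, -0.001, 0.0]
contact_force: [0.2, -0.0, 0.5]
opening: 0.684
clock: 9.0
tool_pos: [0.4718, 0.0497, 0.1256]
eef_rot: [0.999, 0.045, 0.0, 0.0]
contact_force: [0.3, 0.1, -0.6]
opening: 0.25
clock: 9.2
tool_pos: [0.4717, 0.0499, 0.1254]
eef_rot: [0.999, 0.045, 0.0, -0.0]
contact_force: [0.4, 0.6, 3.5]
opening: 0.16
```

```bash
python3 -m inch '[[-0.045,0.5,0,0,10],[-0.045,0.5,0,0,10],[-0.045,0.5,0,0,10],[-0.045,0.5,0,0,10],[0,0,0,0,10]]'
python3 -m inch '[[-0.027,0.3,0,0,10],[-0.027,0.3,0,0,10],[0,0,0,0,10]]'
for i in 1 2 3 4; do python3 -m inch '[[-0.009,0.1,0,0,10],[0,0,0,0,10]]' | egrep 'tool_pos|contact'; done
```

```text
clock: 9.7
tool_pos: [0.467, 0.1034, 0.1254]
eef_rot: [0.999, 0.047, 0.0, -0.001]
contact_force: [-0.5, 1.8, 4.2]
opening: 0.16
clock: 10.0
tool_pos: [0.4658, 0.1165, 0.1254]
eef_rot: [0.999, 0.046, 0.0, -0.001]
contact_force: [0.7, 1.7, 6.1]
opening: 0.158
tool_pos: [0.4658, 0.118, 0.1254]
contact_force: [0.3, -0.6, 4.8]
tool_pos: [0.4656, 0.1202, 0.1254]
contact_force: [0.0, 0.2, 6.1]
tool_pos: [0.4654, 0.1214, 0.1253]
contact_force: [0.6, -3.2, 6.0]
tool_pos: [0.4654, 0.1214, 0.1253]
contact_force: [1.7, -8.5, 5.3]
```

The stop was reached after 72 mm, and the handle sits at rack y = 0.172, exactly as expected. Release, lift and check.

```bash
python3 -m inch '[[0.009,-0.1,0,0,12],[0,0,0,0,25],[0,0,0,0,40],[0,0,0,0,50],[0,0,0,0,50]]'
python3 -m inch '[[0,0,0.7,0,60],[0,0,1,0,60],[0,0,1,0,60],[0,0,1,0,60],[0,0,1,0,60]]'
python3 -m inch '[[-0.6,0,0.5,0,60],[-0.6,0,0,0,60],[-0.6,0,0,0,60],[0,0,0,0,60],[0,0,0,0,60]]'
python3 - <<'E'
from plant import r
import cv2
from h import *
o=[]
for n in("scene","top"):
    s=r.snapshot(n); print(n); w,_=measure(s); im=s["pixels"][:,:,::-1]
    o.append(cv2.resize(im[130:330,120:400] if n=="scene" else im[90:290,220:500],None,fx=1.4,fy=1.4))
cv2.imwrite("pics/end.png",np.hstack(o))
E
```

```text
clock: 11.3
tool_pos: [0.4648, 0.1225, 0.125]
eef_rot: [0.999, 0.045, -0.0, -0.0]
contact_force: [0.3, -0.9, 0.1]
opening: 0.494
clock: 11.8
tool_pos: [0.4647, 0.1223, 0.2437]
eef_rot: [0.999, 0.045, -0.0, 0.0]
contact_force: [0.3, 0.0, -0.3]
opening: 0.684
clock: 12.3
tool_pos: [0.4206, 0.1224, 0.2553]
eef_rot: [0.999, 0.045, 0.0, -0.0]
contact_force: [1.1, -0.3, 0.1]
opening: 0.68
scene
high [345 145  13  19 183] [351. 154.] [0.4705 0.1155 0.1332] [0.455 0.111 0.115] [0.479 0.127 0.143]
high [241 206  15  21 215] [248. 216.] [ 0.4933 -0.1159  0.136 ] [ 0.474 -0.121  0.115] [ 0.5   -0.106  0.144]
top
high [418 183  13  17 180] [424. 191.] [ 0.4852 -0.1103  0.1395] [ 0.474 -0.119  0.116] [ 0.498 -0.105  0.145]
high [266 193  11  13 123] [271. 199.] [0.4678 0.1208 0.14  ] [0.459 0.114 0.117] [0.477 0.128 0.144]
```

View pics/end.png

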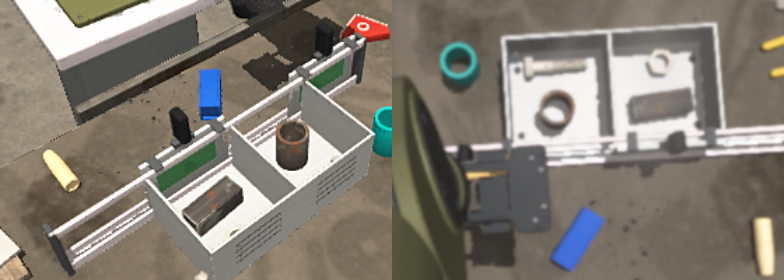

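The right door covers the tube's bay (handle near 180,125 in the crop). The left door is at the far end of its track, and the pipe and tube haven't moved.

```bash
python3 -c "
from plant import r
print(r.finish_job())"
```

```text
the job is handed in; nothing more can be done
None
```

The tube's door is fully shut and the pipe's door is fully open, done in that order and handed in after about 12 s of robot time.

- **Right door (tube):** I gripped its handle and slid it 62 mm until it hit its stop.
- **Left door (pipe):** I then slid it 72 mm to its open stop. The final grip position puts its handle at 0.172 m in the rack's frame, which is exactly the fully open value if the right door's stop is taken as fully shut.
- **Last checks:** After release, both cameras put the handles within about 3 mm of where the doors hit their stops. The closing picture shows the pipe and tube where they were and the gripper clear of everything. The highest force I read was about 14 N, when the right door met its stop.

No check failed. The stops were found about 5 mm past my first camera estimate for each door, so I went by the stops.

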